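# Slide the malt sample box onto the check-weigher pan

### The arm

A 6-joint arm with a two-finger parallel gripper is mounted at the origin on the work surface. World frame = base frame: x ahead of the robot, y to its left, z up, the work surface at z = 0. Lengths are in m, angles in degrees, forces in N, time in s.
With the tool pointing down it reaches from about 0.35 to 0.875 m from the base axis. Payload 4.2 kg.
Tool frame: the origin (TCP) lies at the very end of the fingers, on their centre line; the grasp point (between the pads) lies 19 mm behind it; z points along the fingers, y is the direction in which the jaws open and shut (so a half turn about z gives the same grasp; the last joint's range is limited). The gripper opens to 87 mm and grips with 3 to 60 N. Pads are 19 mm wide; open, the fingers measure 117 mm over their backs; the gripper's body (75 mm by 190 mm) begins 51 mm behind the grasp point.
Start: joints at [90.39, 22.042, 0.453, 0, -68.411, -14.817], TCP at [0.156, 0.605, 0.223] pointing down, gripper open.
Joint ranges: [-179.83, 179.83], [-69.29, 118.12], [-61.27, 80.66], [-181.25, 117.63], [-171.15, -9.14], [-177.46, 177.46]. Speed limits (degrees/s): [159.86, 159.86, 180, 180, 180, 180].

### API

Orientations are given as a 3x3 rotation matrix whose columns are the frame's x, y, z axes.
In Python, from station import r, imaging gives the robot as it stands. The module is installed in compiled form; this text tells all that it offers.
- The arm moves only by the tool move_arm, never from a script. Its argument "motion" is one flat list of numbers, 7 for each row, row after row: the shift along the tool's x, y, z in units of 40 mm (1.0 is 40 mm), then the turn, a rotation vector about the tool's x, y, z in units of 5 degrees (1.0 is 5 degrees), then the gripper's target within -1 to 1 (shut at 1, half-way at 0, fully open at -1). In form: [dx, dy, dz, wx, wy, wz, gripper, dx, dy, dz, wx, wy, wz, gripper, ...]. A call has 1 to 20 rows; each row is the pose to reach, as a shift and turn from the pose measured when the call began, along the tool's axes at that moment; what a row does not reach only later rows make up. A row lasts 1/12 s, in which the tool goes at most 41.7 mm and 7.16 degrees, less where a joint would pass 70% of its speed; a pose out of reach is approached as far as the arm can. A call with a gripper value outside its range is refused whole. The fingers move at their own pace and stop on an object; the grip force is fixed at half the most. Time passes only in rows, so rows that repeat a pose let the fingers close. It gives the time, the measured TCP pose, the force and the opening at its end, in the units of the state.
- r.sense(): the state, without advancing time (a new reading comes with each control period).
- imaging.capture(name): name is "side" or "top" or "wrist"; returns the picture (480x640x3 uint8, blue, green, red); there is no depth.
- imaging.camera_params(name): a dict with "intrinsics" (3x3 intrinsics, pixels), "world_from_camera" (4x4, takes a point from camera to world coordinates). Camera axes: x right, y down, z forward; pixel columns grow to the right and rows downward; lengths in m; the calibration is good to about 2 mm. The wrist camera is an equidistant fisheye: a pixel r from the principal point sees the ray r / f radians off the axis. A picture is of the moment at which its call begins: read the wrist's pose just before it. camera_params takes no time and is no camera call; for the wrist camera it gives the pose at the moment of the call.
- r.finish_job(): hands the job in, once; it reports no verdict.
The state is a dict: "time_s": time; "joints": joint angles; "joint_velocities": joint speeds; "effort": joint torques, N m; "tcp_pos": TCP position; "ee_rot": TCP orientation; "wrist_force": force on the tool from outside, world axes, zero at the start; "moment": the same for the moment, N m; "gripper_width": opening from 0.0 (shut) to 1.0 (fully open).
Only numpy, scipy, OpenCV 4.12 (cv2) and the standard library are available. Lean on these libraries where they do the work, as an engineer would, in place of code of your own. Each camera call takes 0.05 s, during which the arm holds its last target.

### The job

Check-weigh the boxed malt sample: while the weighing pan is still empty, press the large round zero key on the scale's terminal right down (leave the small on/off key alone). Then, only pushing with your fingers, bring the box square in front of the lane and slide it along the deck between the two guide rails until it stands wholly on the steel pan, without the box or your hand ever touching a rail and without lifting or tipping the box. Leave the other things on the bench where they stand and take your hand away at the end.

Things in the scene. Friction and masses are not known exactly. Their poses are not given: they have to be found in the camera images.
- box: the sample box: closed, white plastic with a grey lid, straight smooth upright sides, 130 long (x) x 96 wide (y) x 80 high, 0.25 to 0.5 kg, too wide to be gripped. Origin: centre of its underside, z up. It starts on the infeed plate before the lane, up to 30 mm off the lane's middle line and 0.2 rad askew, x roughly down the lane. It slides with ordinary friction and stops when the push stops
- pan: the weighing pan: a fixed steel plate 170 long (x) x 160 wide (y), 8 thick. Origin: centre of its top face, 60 above the bench. Its x axis points down the lane, the way the box is pushed (roughly the robot's left), and is the lane's middle line; y points roughly towards the robot; z up. No end stop behind it. A box wholly on the pan has its centre within 20 of the pan's along x
- station: the check-weigher: aluminium frame with a grey plastic infeed plate, level with the pan (60 above the bench) and ending 3 mm before it. Same axes as the pan; origin at bench level on the lane's middle line, 130 before the pan's centre. In this frame the plate runs from x = -292 to 42: 220 wide up to x = -70, 160 wide from there; the pan runs from x = 45 to 215
- rail_near: guide rail on the robot's side: a steel bar 277 long (x, parallel to the pan's), 8 thick, 20 high; origin at its centre; top 34, underside 14 above the pan. The rails' inner faces are 120 apart, 60 either side of the middle line. In the station's frame the straight bar runs from x = -55 to 222; before it a flare, same height, bends out to x = -95, its inner face 80 from the middle line there
- rail_far: the guide rail on the side away from the robot: mirror image of rail_near; origin at the bar's centre, same axes. Outside each rail stand two posts with clamps, part of the rail, 36 beyond the bar, up to 95 above the bench
- terminal: the scale's terminal: a white console 120 deep, 150 wide, with a flat front part 32 high and a tilted display up to 80 high behind. Fixed, on the bench on the far side of the lane. Origin: centre of its underside; x points away from its front, y to its left, z up
- zero_key_top (a point): centre of the top face of the large round zero key, 28 in diameter, standing 9 proud of the terminal's front part, left of its middle as seen from the robot, top 41 above the bench. Pressed straight down it travels 5 against a spring, about 5 N when fully down, and springs back
- zero_key (a joint): how far the zero key is pressed: 0 up, 0.005 m fully down
- power_key_top (a point): centre of the top face of the small round on/off key, 14 in diameter, 9 proud, 80 right of the zero key. Not to be pressed
- power_key (a joint): how far the on/off key is pressed: 0 up, 0.005 m fully down
- stirrer: a white magnetic stirrer, 130 x 120, 63 high, fixed on the far side of the lane beside the terminal (the two may have changed places). Origin: centre of its underside
- timer: a small white bench timer lying flat, 55 x 75 x 22 high, beyond the pan's end. Origin: centre of its underside
- jar: a small glass jar with cap, 40 in diameter, 55 high, on the bench just behind the infeed plate's outer end. Origin: centre of its underside
- vial: a glass vial with cap, 28 in diameter, 50 high, between terminal and stirrer. Origin: centre of its underside
- flask_a: an empty conical glass flask, 104 in diameter, 168 high, beyond the pan's end. Origin: centre of its underside
- flask_b: a smaller empty conical glass flask, 66 in diameter, 106 high, on the far side of the infeed plate, near its outer end. Origin: centre of its underside
- beer_bottle: a brown swing-top bottle, 70 in diameter, 240 high, beyond the pan on the far side. Origin: centre of its underside

How it is judged:
By the outcome, as a careful person would: the job done as asked, in the order asked, and still so for the second after the job is handed in, with the robot touching nothing.
It also fails if it takes over 72 s, if anything falls off the work surface, if the arm or the gripper's body presses on something with over 40 N, if the wrist force passes 120 N, or if a joint passes its speed limit or range.

## Working session

There is one attempt and no reset: what is moved stays moved. The work goes in short steps, Python scripts to look and compute and a tool call to move; the robot and the scene stay as the last step left them, time stands still between calls to the robot, and variables do not carry over. Pictures are saved under pics/ and viewed, and the job is handed in when it is done.

Besides the shell and the picture viewer there is one more tool, called after ">>>" by a JSON object that holds its "method" and its "body", one argument or row to a line. move_arm: Moves the arm, as the interface text tells. Its arguments: {"type":"object","properties":{"motion":{"type":"array","items":{"type":"number"}}},"required":["motion"]}

```bash
mkdir -p pics; ls
python3 - <<'E'
from station import r, imaging
import cv2, numpy as np
np.set_printoptions(precision=4,suppress=True)
s=r.sense(); print(s)
for n in("side","top","wrist"):
    p=imaging.camera_params(n); print(n,p["intrinsics"],p["world_from_camera"])
    cv2.imwrite(f"pics/{n}0.png",imaging.capture(n))
E
```

```text
pics
{'time_s': 0.0, 'joints': array([ 90.3907,  22.0922,   0.379 ,  -0.0289, -68.4094, -14.8166]), 'joint_velocities': array([ 0.0333,  0.003 ,  0.0452,  0.0287,  0.0624, -0.0524]), 'effort': array([  0.0015, -39.0656,  18.7399,   4.2196,   0.0109,  -0.0002]), 'tcp_pos': array([0.1555, 0.6047, 0.2214]), 'ee_rot': array([[ 0.9684, -0.2493, -0.0005],
       [-0.2493, -0.9684, -0.0021],
       [ 0.0001,  0.0022, -1.    ]]), 'wrist_force': array([ 0.1904, -0.0352, -0.1552]), 'moment': array([0.0363, 0.0071, 0.0236]), 'gripper_width': 0.9990207489436924}
side [[436.5682   0.     321.7019]
 [  0.     436.5682 236.5688]
 [  0.       0.       1.    ]] [[ 0.8686 -0.3684  0.3315  0.3009]
 [-0.4955 -0.6368  0.5907 -0.4618]
 [-0.0066 -0.6773 -0.7357  0.6868]
 [ 0.      0.      0.      1.    ]]
top [[447.404    0.     318.6955]
 [  0.     447.404  243.1443]
 [  0.       0.       1.    ]] [[-0.0139 -0.997   0.0758  0.5098]
 [-0.9998  0.0128 -0.0148  0.0438]
 [ 0.0138 -0.076  -0.997   1.1421]
 [ 0.      0.      0.      1.    ]]
wrist [[371.6483   0.     315.623 ]
 [  0.     371.6483 239.5207]
 [  0.       0.       1.    ]] [[-0.2505 -0.9263 -0.2815  0.2323]
 [-0.9681  0.2396  0.0731  0.5859]
 [-0.0003  0.2908 -0.9568  0.3842]
 [ 0.      0.      0.      1.    ]]
```

View pics/top0.png

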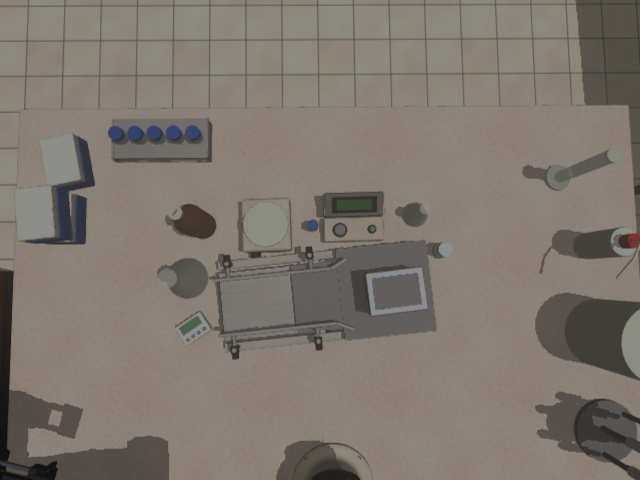

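View pics/side0.png

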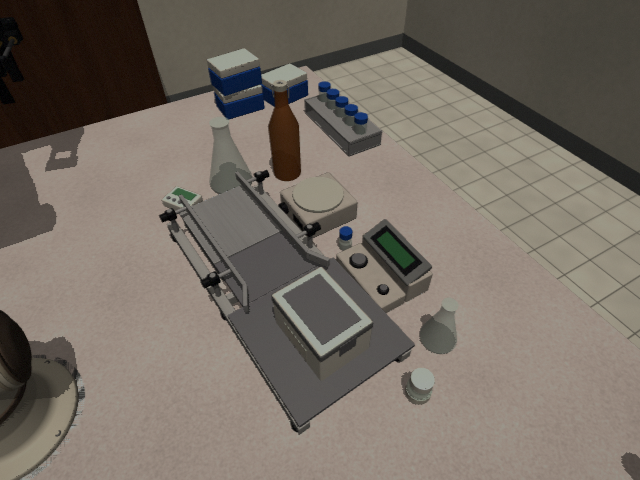

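View pics/wrist0.png

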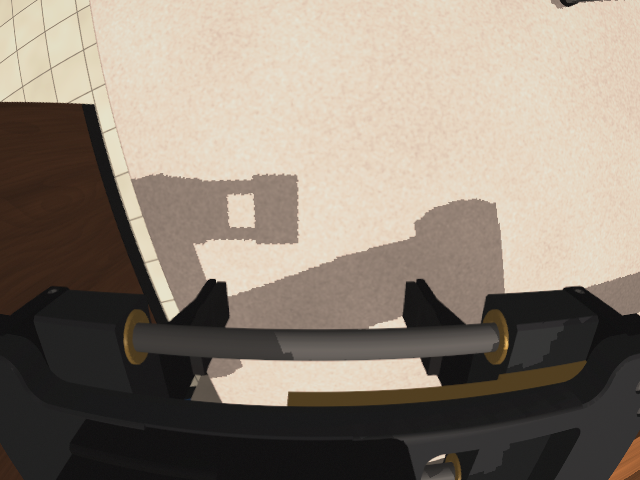

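The top view (columns grow toward -y, rows toward -x) shows the pan around (258,302), the box around (396,291), the zero key around (340,230) and the on/off key around (372,229). I'll zoom in to get more exact pixels.

Run:
```python
import cv2
t=cv2.imread("pics/top0.png"); 
cv2.imwrite("pics/topz.png",cv2.resize(t[215:350,200:440],(800,450),interpolation=cv2.INTER_CUBIC))
s=cv2.imread("pics/side0.png")
cv2.imwrite("pics/sidez.png",cv2.resize(s[160:440,150:450],(640,597),interpolation=cv2.INTER_CUBIC))
```

```text
(no output)
```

View pics/topz.png

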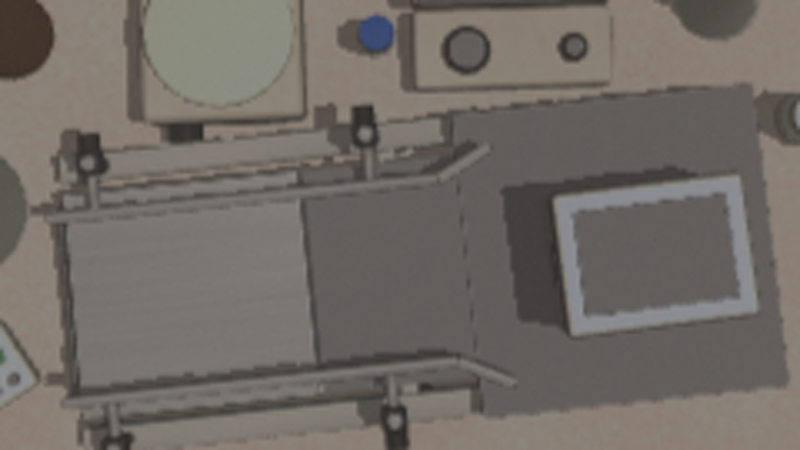

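View pics/sidez.png

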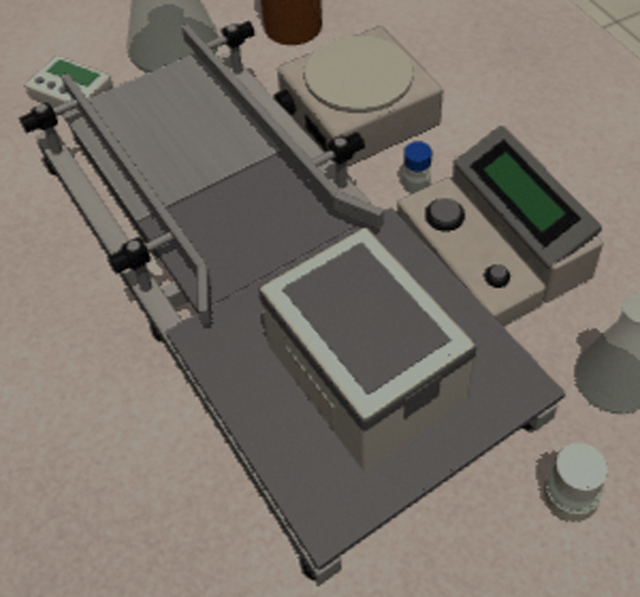

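```bash
cat > h.py <<'E'
import numpy as np, cv2
from station import r, imaging
np.set_printoptions(precision=4,suppress=True)
def ray(P,u,v):
    K=P["intrinsics"];T=P["world_from_camera"]
    d=T[:3,:3]@np.array([(u-K[0,2])/K[0,0],(v-K[1,2])/K[1,1],1]); return T[:3,3],d
def onz(P,u,v,z):
    o,d=ray(P,u,v); return o+d*(z-o[2])/d[2]
def tri(P1,p1,P2,p2):
    o1,d1=ray(P1,*p1);o2,d2=ray(P2,*p2)
    s=np.linalg.lstsq(np.c_[d1,-d2],o2-o1,rcond=None)[0]
    a=o1+s[0]*d1;b=o2+s[1]*d2; return (a+b)/2,np.linalg.norm(a-b)
E
python3 - <<'E'
from h import *
PT=imaging.camera_params("top");PS=imaging.camera_params("side")
zt=lambda x,y:(200+(x+.5)*.3-.5,215+(y+.5)*.3-.5)
zs=lambda x,y:(150+(x+.5)*300/640-.5,160+(y+.5)*280/597-.5)
for n,a,b,z in[("zero",(467,49),(445,213),.041),("power",(573,46),(498,275),.041),
 ("boxTL",(555,195),(367,230),.14),("boxTR",(740,177),(476,350),.14),("boxBR",(757,312),(364,424),.14),("boxBL",(572,336),(262,294),.14),
 ("plateTR",(751,85),(564,392),.06),("plateBR",(787,384),(318,558),.06),("gap_far",(300,185),(275,152),.06),("gap_near",(318,362),(145,215),.06)]:
    A=zt(*a);B=zs(*b); print(n,"top",onz(PT,*A,z),"side",onz(PS,*B,z),"tri",*tri(PT,A,PS,B))
# rail inner/center lines, top view z=.094
for n,a in[("rail far L",(50,214)),("rail far R",(437,179)),("rail near L",(75,401)),("rail near R",(458,362)),("flare far",(489,148)),("flare near",(514,382))]:
    print(n,onz(PT,*zt(*a),.094))
E
```

```text
zero top [ 0.6271 -0.0252  0.041 ] side [ 0.6228 -0.0306  0.041 ] tri [ 0.6274 -0.0255  0.0329] 0.0012897311970097181
power top [ 0.6284 -0.1042  0.041 ] side [ 0.6245 -0.1104  0.041 ] tri [ 0.6293 -0.1054  0.0317] 0.000221799564394103
boxTL top [ 0.5173 -0.0765  0.14  ] side [ 0.5139 -0.0814  0.14  ] tri [ 0.5169 -0.077   0.1334] 0.0010094725589968195
boxTR top [ 0.5277 -0.2015  0.14  ] side [ 0.5263 -0.2077  0.14  ] tri [ 0.5286 -0.2038  0.1324] 0.0018147012866214303
boxBR top [ 0.4374 -0.21    0.14  ] side [ 0.4343 -0.2169  0.14  ] tri [ 0.4367 -0.2125  0.1302] 6.070081117495712e-05
boxBL top [ 0.4234 -0.0857  0.14  ] side [ 0.4209 -0.0944  0.14  ] tri [ 0.4228 -0.0872  0.1295] 0.0007903185211089402
plateTR top [ 0.5961 -0.2312  0.06  ] side [ 0.5958 -0.233   0.06  ] tri [ 0.5966 -0.232   0.0577] 0.000686889564723446
plateBR top [ 0.3799 -0.2503  0.06  ] side [ 0.3805 -0.249   0.06  ] tri [ 0.3802 -0.2497  0.0621] 6.137482975119576e-05
gap_far top [0.5277 0.0986 0.06  ] side [0.517 0.097 0.06 ] tri [0.5234 0.1006 0.054 ] 0.009399023244022532
gap_near top [0.4007 0.0869 0.06  ] side [0.3856 0.0856 0.06  ] tri [0.3932 0.0891 0.0531] 0.014152735541403273
rail far L [0.5093 0.2715 0.094 ]
rail far R [0.53   0.0008 0.094 ]
rail near L [0.38   0.2538 0.094 ]
rail near R [ 0.4027 -0.0118  0.094 ]
flare far [ 0.5513 -0.0362  0.094 ]
flare near [ 0.3883 -0.0506  0.094 ]
```

The top view gives the box 125 x 94 at the lid and about 1° askew, with the keys 79 mm apart and the plate 217 wide. All of these fit the sizes given. I'll refine with masks.

```bash
cat >> h.py <<'E'
def boxmeas(img,P,roi=(330,440,255,325)):
    x0,x1,y0,y1=roi
    g=cv2.cvtColor(img,cv2.COLOR_BGR2GRAY)[y0:y1,x0:x1]
    g=cv2.resize(g,None,fx=4,fy=4,interpolation=cv2.INTER_CUBIC)
    m=(g>125).astype(np.uint8)
    c=max(cv2.findContours(m,cv2.RETR_EXTERNAL,cv2.CHAIN_APPROX_NONE)[0],key=cv2.contourArea)
    q=c[:,0].astype(float); q=(q+.5)/4-.5+[x0,y0]
    w=np.array([onz(P,*p,.14)[:2] for p in q])
    rc=cv2.minAreaRect((w*1000).astype(np.float32))
    return rc,cv2.boxPoints(rc)
E
python3 - <<'E'
from h import *
P=imaging.camera_params("top");t=cv2.imread("pics/top0.png")
g=cv2.cvtColor(t,cv2.COLOR_BGR2GRAY)
print(g[288:296,360:372]); print(g[260:300:2,396]);
print(boxmeas(t,P))
# rails: column profile peak/edges
for c in(230,250,270,290): print(c,g[262:285,c],g[320:345,c])
b=cv2.resize(g[220:240,325:385],None,fx=4,fy=4,interpolation=cv2.INTER_CUBIC)
m=(b<85).astype(np.uint8)
for c in cv2.findContours(m,cv2.RETR_EXTERNAL,cv2.CHAIN_APPROX_NONE)[0]:
    if cv2.contourArea(c)>60:
        (x,y),rr=cv2.minEnclosingCircle(c);print((x+.5)/4-.5+325,(y+.5)/4-.5+220,rr/4,onz(P,(x+.5)/4-.5+325,(y+.5)/4-.5+220,.041))
E
```

```text
[[ 66  64  64  62  61  52  50  83 130 139 139 141]
 [ 65  64  65  63  62  50  48  76 128 139 139 139]
 [ 65  64  65  63  62  51  50  68 126 138 140 139]
 [ 64  64  64  63  61  52  59  64 121 138 139 139]
 [ 64  65  65  65  62  54  62  59 117 136 140 139]
 [ 67  65  64  65  61  55  57  55 110 135 139 140]
 [ 65  65  64  65  63  56  52  55  93 133 140 139]
 [ 64  64  66  65  63  58  49  53  85 130 140 140]]
[ 94  94  94  65  64 112 140 139 100  95  95  96  95  94  97  96  96  95
  95  95]
(((476.69000244140625, -143.174560546875), (91.9138412475586, 125.64044189453125), 6.177737236022949), array([[ 424.2397,  -85.6647],
       [ 437.7603, -210.5755],
       [ 529.1403, -200.6844],
       [ 515.6198,  -75.7736]], dtype=float32))
230 [ 50  48  48  49  49  84 108  99 108  81  96 116 115 106  81  91 113 113
 109 106 121 119 118] [116 116 116 117 118 119 118 116 117 118 105  78  70  89 118 110 101 102
 117 106  87  79  58  69  84]
250 [127 127 125 124 116 113 112  79  96 124 122 123 107  92 116 115 113 118
 121 121 120 120 117] [118 119 119 119 119 119 118 106  80  77  70  95 119 111 108 118 119 107
  81  79  72  98 127 126 125]
270 [126 121 111 117 114  77  95 126 125 123 109  93 117 111 112 124 123 123
 122 123 121 121 120] [118 120 120 119 118 107  81  76  76 102 118 111 109 118 120 110  75  77
  71 101 125 127 127 127 126]
290 [108 103  90  84  86  86  79  67  68  91 117 110  95  82  79  78  81  86
  92 101 112 115 127] [118 118 118 109  88  75  78 108 117 108 105 118 122 114  84  77  80 112
 125 127 126 125 124 122 114]
371.4018974304199 228.6962022781372 4.420858383178711 [ 0.6278 -0.1038  0.041 ]
339.4035711288452 229.47500038146973 7.280877590179443 [ 0.6268 -0.0244  0.041 ]
```

```bash
cat >> h.py <<'E'
from scipy.spatial.transform import Rotation as Ro
def delta(pos,yaw):
    s=r.sense();R=s["ee_rot"];p=s["tcp_pos"]
    c,q=np.cos(np.radians(yaw)),np.sin(np.radians(yaw))
    T=np.array([[c,q,0],[q,-c,0],[0,0,-1.]])
    d=R.T@(np.array(pos)-p)/.04
    w=Ro.from_matrix(R.T@T).as_rotvec(degrees=True)/5
    yw=np.degrees(np.arctan2(R[1,0],R[0,0]))
    print("from",p,"yaw",round(yw,2),"row",np.round(np.r_[d,w],3),"dist",np.linalg.norm(np.array(pos)-p),"f",s["wrist_force"],"t",s["time_s"])
U=np.array([-.082,.9966]);N=np.array([.9966,.082])
def lane(x,n,z):  # station x (m), n = offset away from robot
    p=U*(x+.0105)+N*(.4648+n); return [p[0],p[1],z]
def tolane(p): return np.array([U@p[:2]-.0105,N@p[:2]-.4648])
E
python3 -c "
from h import *
delta([.4,.28,.24],0)
delta([.6268,-.0244,.2],0)"
```

```text
from [0.1556 0.6049 0.2217] yaw -14.43 row [ 7.942  6.343 -0.446  0.019  0.001 -2.887] dist 0.4069398047927286 f [ 0.194   0.7857 -0.2417] t 0.15
from [0.1556 0.6049 0.2217] yaw -14.43 row [15.329 12.298  0.565  0.019  0.001 -2.887] dist 0.7864279695909979 f [ 0.194   0.7857 -0.2417] t 0.15
```

>>> {"method": "move_arm", "body": {
  "motion": [7.9, 6.3, -0.4, 0, 0, -2.89, 1, 7.9, 6.3, -0.4, 0, 0, -2.89, 1, 7.9, 6.3, -0.4, 0, 0, -2.89, 1, 7.9, 6.3, -0.4, 0, 0, -2.89, 1, 7.9, 6.3, -0.4, 0, 0, -2.89, 1, 7.9, 6.3, -0.4, 0, 0, -2.89, 1, 7.9, 6.3, -0.4, 0, 0, -2.89, 1, 7.9, 6.3, -0.4, 0, 0, -2.89, 1, 7.9, 6.3, -0.4, 0, 0, -2.89, 1, 7.9, 6.3, -0.4, 0, 0, -2.89, 1, 15.33, 12.3, 0.56, 0, 0, -2.89, 1, 15.33, 12.3, 0.56, 0, 0, -2.89, 1, 15.33, 12.3, 0.56, 0, 0, -2.89, 1, 15.33, 12.3, 0.56, 0, 0, -2.89, 1, 15.33, 12.3, 0.56, 0, 0, -2.89, 1, 15.33, 12.3, 0.56, 0, 0, -2.89, 1, 15.33, 12.3, 0.56, 0, 0, -2.89, 1, 15.33, 12.3, 0.56, 0, 0, -2.89, 1, 15.33, 12.3, 0.56, 0, 0, -2.89, 1, 15.33, 12.3, 0.56, 0, 0, -2.89, 1]
}}

```text
time_s: 1.82
tcp_pos: [0.6287, -0.0291, 0.1981]
ee_rot: [[1.0, -0.005, -0.002], [-0.005, -1.0, -0.003], [-0.002, 0.003, -1.0]]
wrist_force: [0.6, 1.0, -0.2]
gripper_width: -0.001
```

Run:
```python
from h import *
P=imaging.camera_params("wrist");print(P["world_from_camera"])
w=imaging.capture("wrist");cv2.imwrite("pics/w1.png",w)
delta([.6268,-.0244,.06],0)
```

```text
[[-0.006  -0.9563 -0.2924  0.7083]
 [-1.      0.006   0.0009 -0.0282]
 [ 0.0009  0.2924 -0.9563  0.3605]
 [ 0.      0.      0.      1.    ]]
from [ 0.6282 -0.0284  0.198 ] yaw -0.29 row [-0.027 -0.11   3.45   0.031  0.031 -0.057] dist 0.1380915486709659 f [1.7849 0.2722 0.4154] t 1.8667
```

View pics/w1.png

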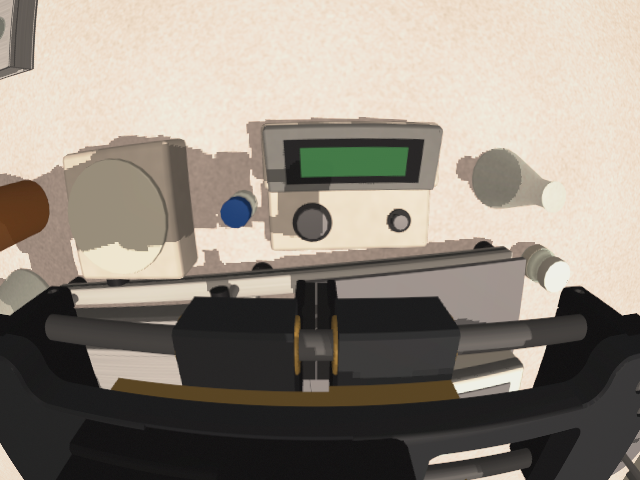

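The wrist view shows the closed fingers around (318,300), the zero key at (313,222) and the on/off key at (400,220). I'll cross-check the key's position with the fisheye rays.

```bash
cat >> h.py <<'E'
def onzw(P,u,v,z):
    K=P["intrinsics"];T=P["world_from_camera"]
    a,b=(u-K[0,2])/K[0,0],(v-K[1,2])/K[0,0];th=np.hypot(a,b)
    d=np.array([a/th*np.sin(th),b/th*np.sin(th),np.cos(th)]) if th>1e-9 else np.array([0,0,1.])
    d=T[:3,:3]@d;o=T[:3,3];return o+d*(z-o[2])/d[2]
E
python3 - <<'E'
from h import *
P=imaging.camera_params("wrist")
for p in[(313,222),(400,220.5)]: print(onzw(P,*p,.041))
E
```

```text
[ 0.6263 -0.0249  0.041 ]
[ 0.6274 -0.1033  0.041 ]
```

>>> {"method": "move_arm", "body": {
  "motion": [-0.03, -0.1, 0.9, 0, 0, 0, 1, -0.03, -0.1, 1.8, 0, 0, 0, 1, -0.03, -0.1, 2.6, 0, 0, 0, 1, -0.03, -0.1, 3.2, 0, 0, 0, 1, -0.03, -0.1, 3.6, 0, 0, 0, 1, -0.03, -0.1, 3.8, 0, 0, 0, 1, -0.03, -0.1, 3.85, 0, 0, 0, 1, -0.03, -0.1, 3.85, 0, 0, 0, 1]
}}

```text
time_s: 2.53
tcp_pos: [0.6267, -0.0244, 0.0442]
ee_rot: [[1.0, -0.004, -0.003], [-0.004, -1.0, -0.003], [-0.003, 0.003, -1.0]]
wrist_force: [-0.2, -0.5, 1.1]
gripper_width: 0.001
```

>>> {"method": "move_arm", "body": {
  "motion": [0, 0, 0.05, 0, 0, 0, 1, 0, 0, 0.1, 0, 0, 0, 1, 0, 0, 0.13, 0, 0, 0, 1, 0, 0, 0.16, 0, 0, 0, 1, 0, 0, 0.16, 0, 0, 0, 1]
}}

```text
time_s: 2.95
tcp_pos: [0.6276, -0.0241, 0.0387]
ee_rot: [[1.0, -0.004, -0.0], [-0.004, -1.0, -0.002], [-0.0, 0.002, -1.0]]
wrist_force: [0.4, 0.9, 3.4]
gripper_width: 0.003
```

>>> {"method": "move_arm", "body": {
  "motion": [0, 0, 0.03, 0, 0, 0, 1, 0, 0, 0.06, 0, 0, 0, 1, 0, 0, 0.09, 0, 0, 0, 1, 0, 0, 0.1, 0, 0, 0, 1, 0, 0, 0.1, 0, 0, 0, 1, 0, 0, 0.1, 0, 0, 0, 1]
}}

```text
time_s: 3.45
tcp_pos: [0.6276, -0.0241, 0.0363]
ee_rot: [[1.0, -0.003, 0.0], [-0.003, -1.0, -0.003], [0.0, 0.003, -1.0]]
wrist_force: [-2.9, 1.2, 10.1]
gripper_width: 0.006
```

>>> {"method": "move_arm", "body": {
  "motion": [0, 0, 0.03, 0, 0, 0, 1, 0, 0, 0.04, 0, 0, 0, 1, 0, 0, 0.04, 0, 0, 0, 1]
}}

```text
time_s: 3.7
tcp_pos: [0.6277, -0.024, 0.0362]
ee_rot: [[1.0, -0.003, 0.0], [-0.003, -1.0, -0.003], [0.0, 0.003, -1.0]]
wrist_force: [-4.2, 1.6, 9.8]
gripper_width: 0.006
```

Pressed: the key is held at z = 0.0362, its full 5 mm travel, with about 10 N, which means it's on its stop. Next I'll lift straight up.

>>> {"method": "move_arm", "body": {
  "motion": [0, 0, -0.3, 0, 0, 0, 1, 0, 0, -1.0, 0, 0, 0, 1, 0, 0, -2.0, 0, 0, 0, 1, 0, 0, -3.0, 0, 0, 0, 1, 0, 0, -4.0, 0, 0, 0, 1, 0, 0, -4.6, 0, 0, 0, 1, 0, 0, -4.6, 0, 0, 0, 1]
}}

```text
time_s: 4.28
tcp_pos: [0.6308, -0.0237, 0.2272]
ee_rot: [[1.0, -0.002, 0.013], [-0.002, -1.0, -0.002], [0.013, 0.002, -1.0]]
wrist_force: [-0.3, -0.9, 1.4]
gripper_width: 0.004
```

Run:
```python
from h import *
p=lane(-.302,-.001,.22);print(p,tolane([.4767,-.1432]));delta(p,-85.3)
```

```text
[np.float64(0.48612608), np.float64(-0.2524773), 0.22] [-0.1923 -0.0015]
from [ 0.6308 -0.0237  0.2272] yaw -0.14 row [-3.605  5.728  0.145 -0.092 -0.144 17.032] dist 0.2708008841603432 f [-0.3266 -0.9389  1.3629] t 4.2833
```

>>> {"method": "move_arm", "body": {
  "motion": [-1.8, 2.86, 0.1, 0, 0, 8.5, -0.1, -1.8, 2.86, 0.1, 0, 0, 8.5, -0.1, -1.8, 2.86, 0.1, 0, 0, 8.5, -0.1, -1.8, 2.86, 0.1, 0, 0, 8.5, -0.1, -3.61, 5.73, 0.14, -0.09, -0.14, 17.03, -0.1, -3.61, 5.73, 0.14, -0.09, -0.14, 17.03, -0.1, -3.61, 5.73, 0.14, -0.09, -0.14, 17.03, -0.1, -3.61, 5.73, 0.14, -0.09, -0.14, 17.03, -0.1, -3.61, 5.73, 0.14, -0.09, -0.14, 17.03, -0.1, -3.61, 5.73, 0.14, -0.09, -0.14, 17.03, -0.1, -3.61, 5.73, 0.14, -0.09, -0.14, 17.03, -0.1, -3.61, 5.73, 0.14, -0.09, -0.14, 17.03, -0.1, -3.61, 5.73, 0.14, -0.09, -0.14, 17.03, -0.1, -3.61, 5.73, 0.14, -0.09, -0.14, 17.03, -0.1, -3.61, 5.73, 0.14, -0.09, -0.14, 17.03, -0.1]
}}

```text
time_s: 5.53
tcp_pos: [0.4857, -0.2525, 0.2196]
ee_rot: [[0.084, -0.996, -0.001], [-0.996, -0.084, 0.0], [-0.0, 0.001, -1.0]]
wrist_force: [-0.1, 0.4, -0.3]
gripper_width: 0.554
```

Run:
```python
from h import *
P=imaging.camera_params("wrist")
w=imaging.capture("wrist");cv2.imwrite("pics/w2.png",w)
t=imaging.capture("top");cv2.imwrite("pics/t2.png",cv2.resize(t[200:360,200:460],(780,480),interpolation=cv2.INTER_CUBIC))
delta(lane(-.302,-.001,.085),-85.3)
np.save("pw2.npy",P["world_from_camera"])
```

```text
from [ 0.4858 -0.2525  0.2199] yaw -85.2 row [ 0.002 -0.008  3.372  0.002  0.001  0.02 ] dist 0.1348996059333345 f [-0.1379  0.6333 -0.2245] t 5.6333
```

View pics/w2.png

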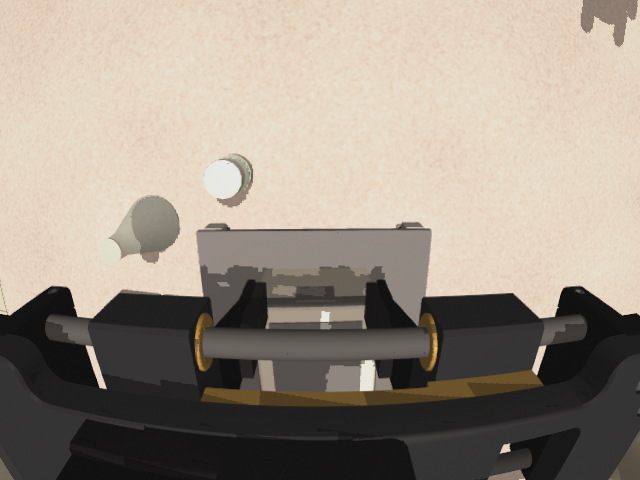

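View pics/t2.png

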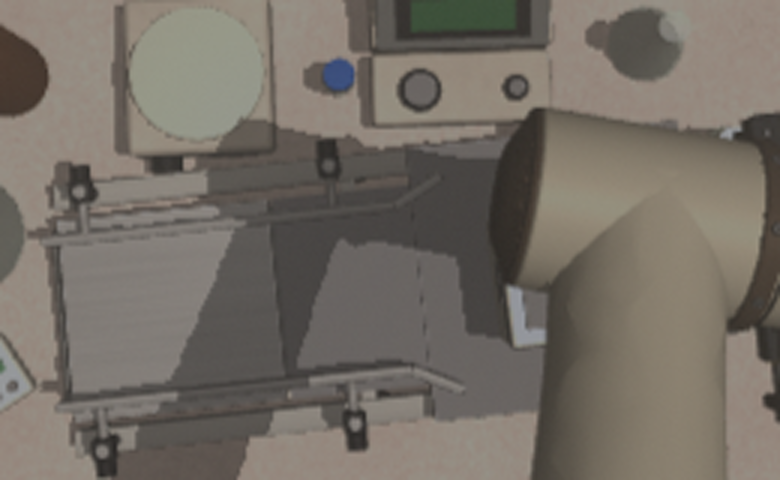

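The wrist view shows the plate's end corners at (198,231) and (431,230), and the box's back is visible between the fingers. I'll use the corners to check the lane frame.

Run:
```python
from h import *
P=imaging.camera_params("wrist");P["world_from_camera"]=np.load("pw2.npy")
a=onzw(P,198,231,.06);b=onzw(P,431,230,.06);print(a,b,tolane(a),tolane(b),np.linalg.norm(a-b),(a+b)/2)
w=cv2.imread("pics/w2.png");cv2.imwrite("pics/w2z.png",cv2.resize(w[215:400,190:440],(800,592),interpolation=cv2.INTER_CUBIC))
```

```text
[ 0.5934 -0.2322  0.06  ] [ 0.3774 -0.2512  0.06  ] [-0.2906  0.1075] [-0.2918 -0.1093] 0.21686839458184748 [ 0.4854 -0.2417  0.06  ]
```

View pics/w2z.png

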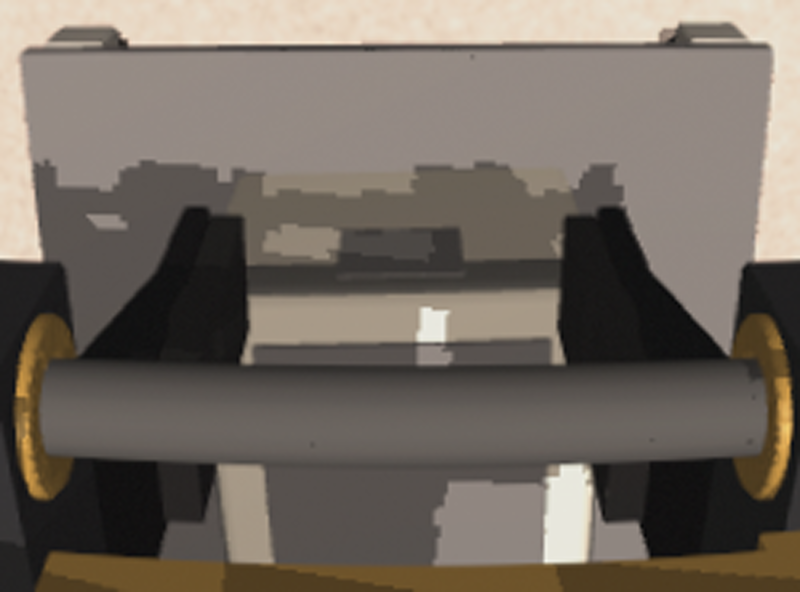

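Run:
```python
from h import *
P=imaging.camera_params("wrist");P["world_from_camera"]=np.load("pw2.npy")
for u,v,z in[(236,172,.06),(567,170,.06),(246,297,.14),(558,291,.14)]:
    p=onzw(P,190+u*.3125,215+v*.3125,z);print(p,tolane(p))
```

```text
[ 0.5296 -0.2004  0.06  ] [-0.2537  0.0465]
[ 0.433  -0.2092  0.06  ] [-0.2544 -0.0504]
[ 0.5168 -0.2022  0.14  ] [-0.2544  0.0337]
[ 0.4456 -0.2097  0.14  ] [-0.256  -0.0379]
```

>>> {"method": "move_arm", "body": {
  "motion": [0, 0, 0.8, 0, 0, 0, -0.3, 0, 0, 1.6, 0, 0, 0, -0.3, 0, 0, 2.4, 0, 0, 0, -0.3, 0, 0, 3.0, 0, 0, 0, -0.3, 0, 0, 3.3, 0, 0, 0, -0.3, 0, 0, 3.37, 0, 0, 0, -0.3, 0, 0, 3.37, 0, 0, 0, -0.3]
}}

```text
time_s: 6.22
tcp_pos: [0.4855, -0.2524, 0.0843]
ee_rot: [[0.085, -0.996, -0.002], [-0.996, -0.085, 0.0], [-0.001, 0.002, -1.0]]
wrist_force: [1.0, 0.8, 0.7]
gripper_width: 0.652
```

>>> {"method": "move_arm", "body": {
  "motion": [-0.1, 0, 0, 0, 0, 0, -0.3, -0.25, 0, 0, 0, 0, 0, -0.3, -0.4, 0, 0, 0, 0, 0, -0.3, -0.5, 0, 0, 0, 0, 0, -0.3, -0.6, 0, 0, 0, 0, 0, -0.3, -0.7, 0, 0, 0, 0, 0, -0.3, -0.8, 0, 0, 0, 0, 0, -0.3]
}}

```text
time_s: 6.8
tcp_pos: [0.4829, -0.22, 0.0847]
ee_rot: [[0.085, -0.996, -0.002], [-0.996, -0.085, 0.0], [-0.0, 0.002, -1.0]]
wrist_force: [0.5, -1.4, 0.0]
gripper_width: 0.65
```

Run:
```python
from h import *
s=r.sense();print(s["tcp_pos"],tolane(s["tcp_pos"]),s["wrist_force"],s["gripper_width"])
cv2.imwrite("pics/w3.png",imaging.capture("wrist"));cv2.imwrite("pics/s3.png",imaging.capture("side"))
```

```text
[ 0.4829 -0.22    0.0847] [-0.2694 -0.0016] [ 0.4982 -1.363   0.028 ] 0.6499092618391222
```

View pics/s3.png

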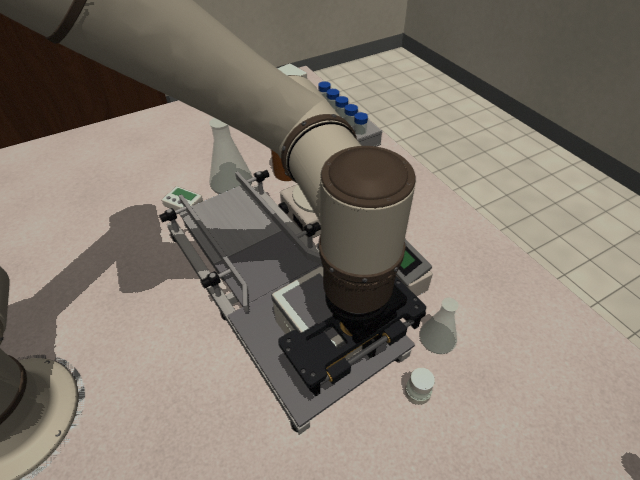

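View pics/w3.png

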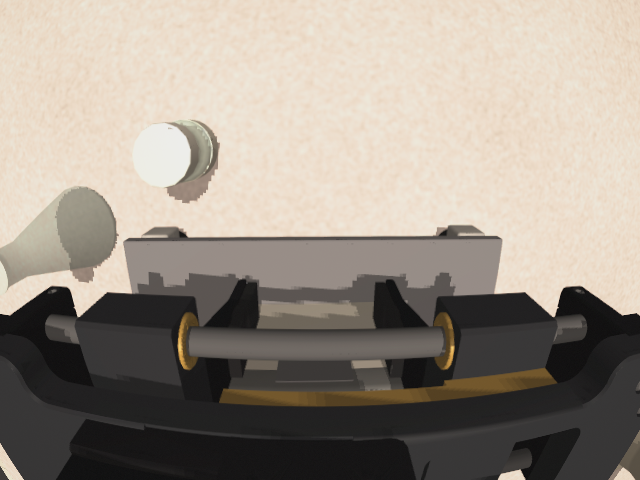

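>>> {"method": "move_arm", "body": {
  "motion": [-0.1, 0, 0, 0, 0, 0, -0.3, -0.2, 0, 0, 0, 0, 0, -0.3, -0.3, 0, 0, 0, 0, 0, -0.3, -0.4, 0, 0, 0, 0, 0, -0.3, -0.5, 0, 0, 0, 0, 0, -0.3, -0.6, 0, 0, 0, 0, 0, -0.3, -0.7, 0, 0, 0, 0, 0, -0.3, -0.8, 0, 0, 0, 0, 0, -0.3, -0.85, 0, 0, 0, 0, 0, -0.3, -0.85, 0, 0, 0, 0, 0, -0.3]
}}

```text
time_s: 7.73
tcp_pos: [0.4798, -0.1854, 0.0845]
ee_rot: [[0.086, -0.996, -0.002], [-0.996, -0.086, 0.001], [-0.001, 0.002, -1.0]]
wrist_force: [0.3, 0.6, 0.0]
gripper_width: 0.648
```

Run:
```python
from h import *
s=r.sense();print(s["tcp_pos"],tolane(s["tcp_pos"]),s["wrist_force"],s["moment"])
P=imaging.camera_params("wrist");np.save("pw4.npy",P["world_from_camera"])
w=imaging.capture("wrist");cv2.imwrite("pics/w4.png",w)
cv2.imwrite("pics/w4z.png",cv2.resize(w[215:405,130:500],(800,411),interpolation=cv2.INTER_CUBIC))
t=imaging.capture("top");cv2.imwrite("pics/t4.png",cv2.resize(t[200:360,200:460],(780,480),interpolation=cv2.INTER_CUBIC))
```

```text
[ 0.4798 -0.1854  0.0845] [-0.2346 -0.0019] [0.268  0.555  0.0274] [ 0.0985 -0.0248 -0.0272]
```

View pics/w4z.png

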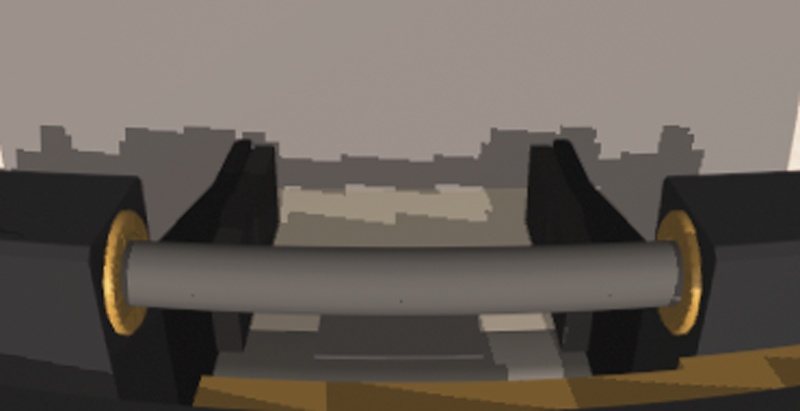

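View pics/t4.png

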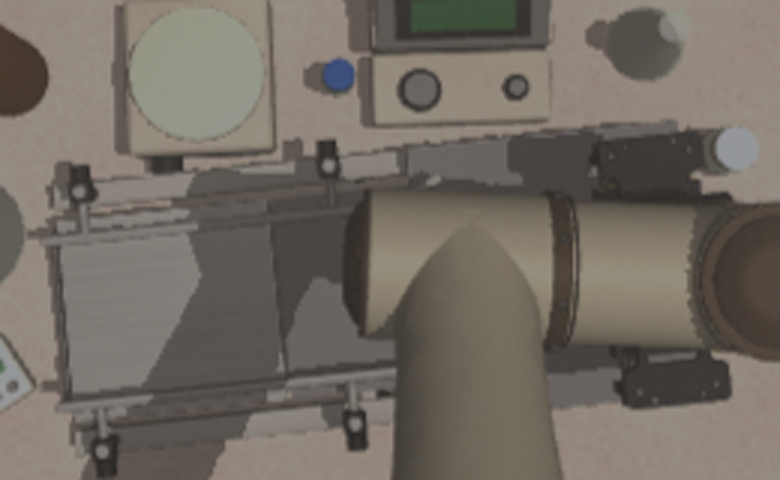

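>>> {"method": "move_arm", "body": {
  "motion": [0.2, 0, 0, 0, 0, 0, -0.3, 0.5, 0, -0.5, 0, 0, 0, -0.3, 1.0, 0, -1.5, 0, 0, 0, -0.3, 2.0, 0, -2.5, 0, 0, 0, -0.3, 3.0, 0, -3, 0, 0, 0, -0.3, 4.0, 0, -3, 0, 0, 0, -0.3, 5.0, 0, -3, 0, 0, 0, -0.3, 5.5, 0, -3, 0, 0, 0, -0.3, 5.5, 0, -3, 0, 0, 0, -0.3]
}}

```text
time_s: 8.58
tcp_pos: [0.4985, -0.4112, 0.2036]
ee_rot: [[0.08, -0.997, -0.002], [-0.997, -0.08, -0.001], [0.001, 0.002, -1.0]]
wrist_force: [0.4, 1.1, -0.3]
gripper_width: 0.652
```

Run:
```python
from h import *
t=imaging.capture("top");cv2.imwrite("pics/t5f.png",t);cv2.imwrite("pics/t5.png",cv2.resize(t[215:350,200:440],(800,450),interpolation=cv2.INTER_CUBIC))
```

View pics/t5.png

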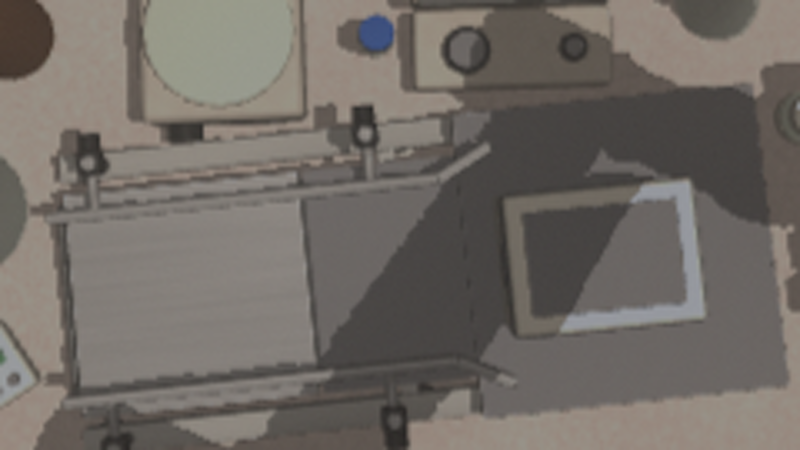

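The zoomed top view has the box lid corners at (502,198), (690,181), (705,316) and (518,336), with the lid parallel to the rails to within about 0.5°.

Run:
```python
from h import *
P=imaging.camera_params("top");t=cv2.imread("pics/t5f.png")
zt=lambda x,y:(200+(x+.5)*.3-.5,215+(y+.5)*.3-.5)
q=np.array([onz(P,*zt(*a),.14)[:2] for a in[(502,198),(690,181),(705,316),(518,336)]])
print([tolane(p) for p in q],tolane(q.mean(0)))
g=lambda a,b:np.degrees(np.arctan2(*(q[a]-q[b])[::-1]));print(g(0,1),g(3,2),g(0,3)+90,g(1,2)+90)
delta(lane(-.252,0.0,.2036),-85.2)
```

```text
[array([-0.0934,  0.0459]), array([-0.2206,  0.0451]), array([-0.2207, -0.0454]), array([-0.0948, -0.0464])] [-0.1574 -0.0002]
94.3551745209294 95.1736795976652 95.53501170179183 94.72048931370287
from [ 0.4981 -0.4085  0.2032] yaw -85.37 row [-5.163 -0.04  -0.005  0.031  0.014 -0.034] dist 0.20651101507607647 f [-0.815   0.63    0.3796] t 8.6333
```

>>> {"method": "move_arm", "body": {
  "motion": [-1.0, 0, 0, 0, 0, 0, -0.3, -2.0, 0, 0, 0, 0, 0, -0.3, -3.0, -0.02, 0.4, 0, 0, 0, -0.3, -4.0, -0.04, 1.2, 0, 0, 0, -0.3, -4.6, -0.04, 2.0, 0.03, 0, 0, -0.3, -4.9, -0.04, 2.7, 0.03, 0, 0, -0.3, -4.9, -0.04, 2.95, 0.03, 0, 0, -0.3, -4.9, -0.04, 2.95, 0.03, 0, 0, -0.3]
}}

```text
time_s: 9.3
tcp_pos: [0.4813, -0.2116, 0.0829]
ee_rot: [[0.083, -0.997, -0.007], [-0.997, -0.083, 0.002], [-0.003, 0.007, -1.0]]
wrist_force: [0.3, -0.1, 0.6]
gripper_width: 0.649
```

Run:
```python
from h import *
s=r.sense();print(tolane(s["tcp_pos"]));delta(lane(-.1,0.0,.085),-85.2);delta(lane(.053,0.0,.085),-85.2)
```

```text
[-0.2608 -0.0025]
from [ 0.4813 -0.2116  0.0829] yaw -85.25 row [-4.021 -0.066 -0.042  0.076  0.032 -0.009] dist 0.16086718921925483 f [ 0.2827 -0.1436  0.6267] t 9.3
from [ 0.4813 -0.2116  0.0829] yaw -85.25 row [-7.846 -0.069 -0.031  0.076  0.032 -0.009] dist 0.3138460617290246 f [ 0.2827 -0.1436  0.6267] t 9.3
```

>>> {"method": "move_arm", "body": {
  "motion": [0, -0.07, -0.03, 0.08, 0.03, 0, -0.3, -0.15, -0.07, -0.03, 0.08, 0.03, 0, -0.3, -0.3, -0.07, -0.03, 0.08, 0.03, 0, -0.3, -0.45, -0.07, -0.03, 0.08, 0.03, 0, -0.3, -0.6, -0.07, -0.03, 0.08, 0.03, 0, -0.3, -0.75, -0.07, -0.03, 0.08, 0.03, 0, -0.3, -0.9, -0.07, -0.03, 0.08, 0.03, 0, -0.3, -1.05, -0.07, -0.03, 0.08, 0.03, 0, -0.3, -1.2, -0.07, -0.03, 0.08, 0.03, 0, -0.3, -1.35, -0.07, -0.03, 0.08, 0.03, 0, -0.3, -1.5, -0.07, -0.03, 0.08, 0.03, 0, -0.3, -1.65, -0.07, -0.03, 0.08, 0.03, 0, -0.3, -1.8, -0.07, -0.03, 0.08, 0.03, 0, -0.3, -1.95, -0.07, -0.03, 0.08, 0.03, 0, -0.3, -2.1, -0.07, -0.03, 0.08, 0.03, 0, -0.3, -2.25, -0.07, -0.03, 0.08, 0.03, 0, -0.3, -2.4, -0.07, -0.03, 0.08, 0.03, 0, -0.3, -2.5, -0.07, -0.03, 0.08, 0.03, 0, -0.3, -2.6, -0.07, -0.03, 0.08, 0.03, 0, -0.3, -2.6, -0.07, -0.03, 0.08, 0.03, 0, -0.3]
}}

```text
time_s: 10.97
tcp_pos: [0.475, -0.1068, 0.0841]
ee_rot: [[0.083, -0.997, -0.0], [-0.997, -0.083, 0.001], [-0.001, 0.0, -1.0]]
wrist_force: [0.1, 1.1, -0.5]
gripper_width: 0.65
```

Run:
```python
from h import *
s=r.sense();print(tolane(s["tcp_pos"]),s["wrist_force"],s["moment"]);delta(lane(.053,0.0,.085),-85.2)
cv2.imwrite("pics/s6.png",imaging.capture("side"))
t=imaging.capture("top");cv2.imwrite("pics/t6.png",cv2.resize(t[200:360,200:460],(780,480),interpolation=cv2.INTER_CUBIC))
```

```text
[-0.1559 -0.0002] [ 0.0958  1.0719 -0.4561] [ 0.0912 -0.0434  0.0625]
from [ 0.475  -0.1068  0.0841] yaw -85.23 row [-5.222 -0.01  -0.018  0.005  0.011 -0.006] dist 0.20887506394924313 f [ 0.0958  1.0719 -0.4561] t 10.9667
```

View pics/t6.png

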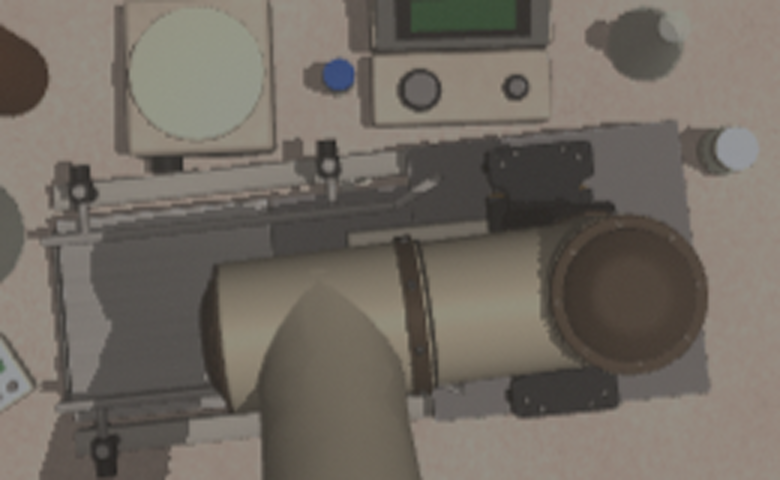

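View pics/s6.png

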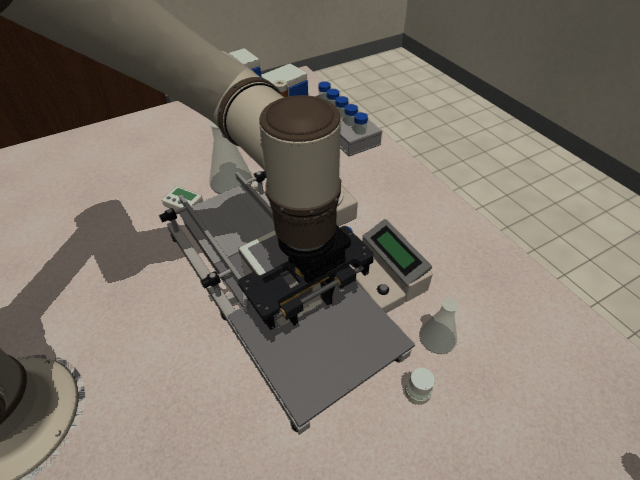

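Run:
```python
from h import *
P=imaging.camera_params("top")
for a in[(348,236),(484,222)]:
    print(tolane(onz(P,200+(a[0]+.5)/3-.5,200+(a[1]+.5)/3-.5,.14)))
```

```text
[-0.0155  0.0438]
[-0.1175  0.0444]
```

>>> {"method": "move_arm", "body": {
  "motion": [-0.15, 0, 0, 0, 0, 0, -0.3, -0.3, 0, 0, 0, 0, 0, -0.3, -0.45, 0, 0, 0, 0, 0, -0.3, -0.6, 0, 0, 0, 0, 0, -0.3, -0.75, 0, 0, 0, 0, 0, -0.3, -0.9, 0, 0, 0, 0, 0, -0.3, -1.05, 0, 0, 0, 0, 0, -0.3, -1.2, 0, 0, 0, 0, 0, -0.3, -1.35, 0, 0, 0, 0, 0, -0.3, -1.5, 0, 0, 0, 0, 0, -0.3, -1.65, 0, 0, 0, 0, 0, -0.3, -1.8, 0, 0, 0, 0, 0, -0.3, -1.95, 0, 0, 0, 0, 0, -0.3, -2.1, 0, 0, 0, 0, 0, -0.3, -2.25, 0, 0, 0, 0, 0, -0.3, -2.4, 0, 0, 0, 0, 0, -0.3, -2.55, 0, 0, 0, 0, 0, -0.3, -2.65, 0, 0, 0, 0, 0, -0.3, -2.7, 0, 0, 0, 0, 0, -0.3, -2.7, 0, 0, 0, 0, 0, -0.3]
}}

```text
time_s: 12.73
tcp_pos: [0.4662, 0.001, 0.0842]
ee_rot: [[0.084, -0.997, -0.0], [-0.997, -0.084, 0.001], [-0.001, 0.0, -1.0]]
wrist_force: [-0.2, -0.5, 1.0]
gripper_width: 0.646
```

Run:
```python
from h import *
s=r.sense();print(tolane(s["tcp_pos"]),s["wrist_force"],s["moment"]);delta(lane(.053,0.0,.085),-85.2)
cv2.imwrite("pics/s7.png",imaging.capture("side"))
t=imaging.capture("top");cv2.imwrite("pics/t7.png",cv2.resize(t[200:360,200:460],(780,480),interpolation=cv2.INTER_CUBIC))
```

```text
[-0.0478 -0.0001] [-0.1619 -0.4958  0.9984] [ 0.1085 -0.0299  0.0119]
from [0.4662 0.001  0.0842] yaw -85.21 row [-2.519 -0.005 -0.018  0.001  0.012 -0.002] dist 0.10076774322496573 f [-0.1619 -0.4958  0.9984] t 12.7333
```

View pics/t7.png

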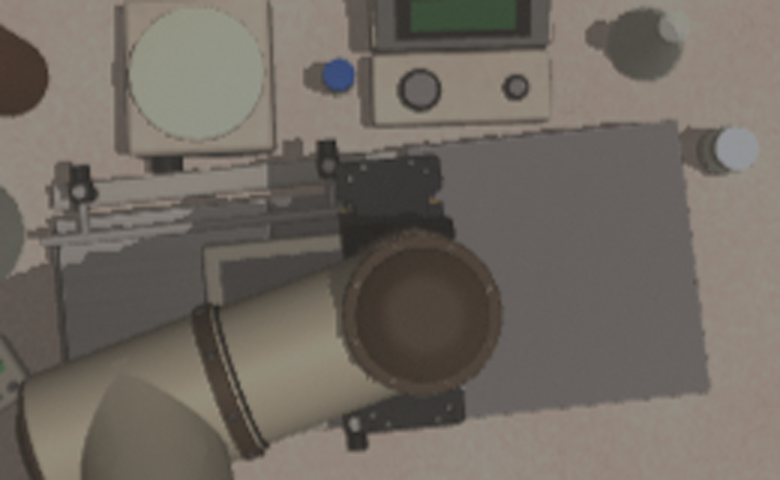

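View pics/s7.png

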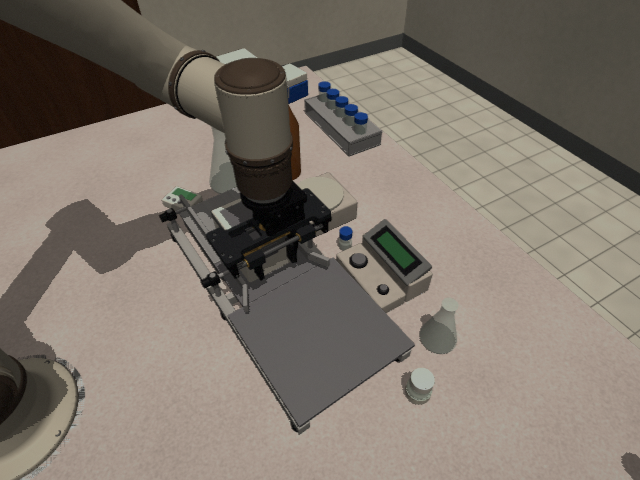

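The box's far top edge runs from (204,248) to (343,236), parallel to the far rail with a clear gap. I'll make the last stretch now, slowing at the end.

>>> {"method": "move_arm", "body": {
  "motion": [-0.15, 0, 0, 0, 0, 0, -0.3, -0.3, 0, 0, 0, 0, 0, -0.3, -0.45, 0, 0, 0, 0, 0, -0.3, -0.6, 0, 0, 0, 0, 0, -0.3, -0.75, 0, 0, 0, 0, 0, -0.3, -0.9, 0, 0, 0, 0, 0, -0.3, -1.05, 0, 0, 0, 0, 0, -0.3, -1.2, 0, 0, 0, 0, 0, -0.3, -1.35, 0, 0, 0, 0, 0, -0.3, -1.5, 0, 0, 0, 0, 0, -0.3, -1.65, 0, 0, 0, 0, 0, -0.3, -1.8, 0, 0, 0, 0, 0, -0.3, -1.95, 0, 0, 0, 0, 0, -0.3, -2.1, 0, 0, 0, 0, 0, -0.3, -2.25, 0, 0, 0, 0, 0, -0.3, -2.35, 0, 0, 0, 0, 0, -0.3, -2.42, 0, 0, 0, 0, 0, -0.3, -2.48, 0, 0, 0, 0, 0, -0.3, -2.52, 0, 0, 0, 0, 0, -0.3, -2.52, 0, 0, 0, 0, 0, -0.3]
}}

```text
time_s: 14.5
tcp_pos: [0.4582, 0.1014, 0.0845]
ee_rot: [[0.083, -0.997, 0.001], [-0.997, -0.083, 0.002], [-0.002, -0.001, -1.0]]
wrist_force: [0.4, 0.6, -0.1]
gripper_width: 0.65
```

Run:
```python
from h import *
s=r.sense();print(tolane(s["tcp_pos"]),s["wrist_force"],s["moment"])
t=imaging.capture("top");cv2.imwrite("pics/t8.png",cv2.resize(t[200:360,200:460],(780,480),interpolation=cv2.INTER_CUBIC))
```

```text
[0.053  0.0001] [ 0.3951  0.6183 -0.0742] [ 0.1017 -0.0668 -0.0142]
```

View pics/t8.png

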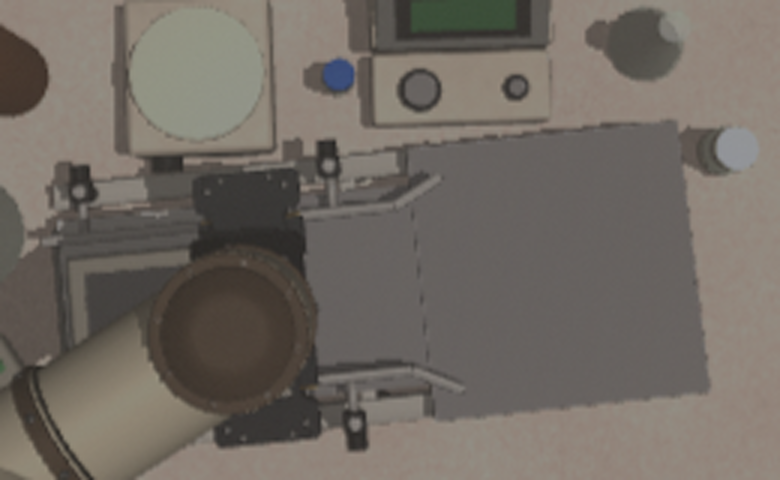

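>>> {"method": "move_arm", "body": {
  "motion": [0.2, 0, 0, 0, 0, 0, -0.3, 0.5, 0, 0, 0, 0, 0, -0.3, 0.9, 0, -0.3, 0, 0, 0, -0.3, 1.3, 0, -1.0, 0, 0, 0, -0.3, 1.7, 0, -1.8, 0, 0, 0, -0.3, 2.4, 0, -2.6, 0, 0, 0, -0.3, 3.2, 0, -3.3, 0, 0, 0, -0.3, 4.1, 0, -3.6, 0, 0, 0, -0.3, 5.0, 0, -3.6, 0, 0, 0, -0.3, 6.0, 0, -3.6, 0, 0, 0, -0.3, 7.0, 0, -3.6, 0, 0, 0, -0.3, 8.0, 0, -3.6, 0, 0, 0, -0.3, 9.0, 0, -3.6, 0, 0, 0, -0.3, 9.5, 0, -3.6, 0, 0, 0, -0.3, 9.5, 0, -3.6, 0, 0, 0, -0.3]
}}

```text
time_s: 15.8
tcp_pos: [0.4888, -0.2821, 0.227]
ee_rot: [[0.077, -0.997, -0.0], [-0.997, -0.077, 0.001], [-0.001, 0.0, -1.0]]
wrist_force: [-0.4, -0.6, 0.8]
gripper_width: 0.653
```

Run:
```python
from h import *
t=imaging.capture("top");cv2.imwrite("pics/t9f.png",t);cv2.imwrite("pics/t9.png",cv2.resize(t[215:350,200:440],(800,450),interpolation=cv2.INTER_CUBIC))
cv2.imwrite("pics/s9.png",imaging.capture("side"))
```

```text
(no output)
```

View pics/t9.png

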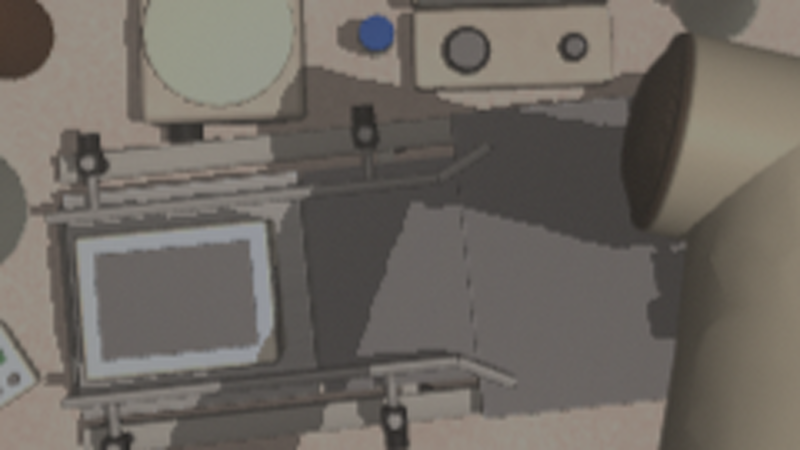

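View pics/s9.png

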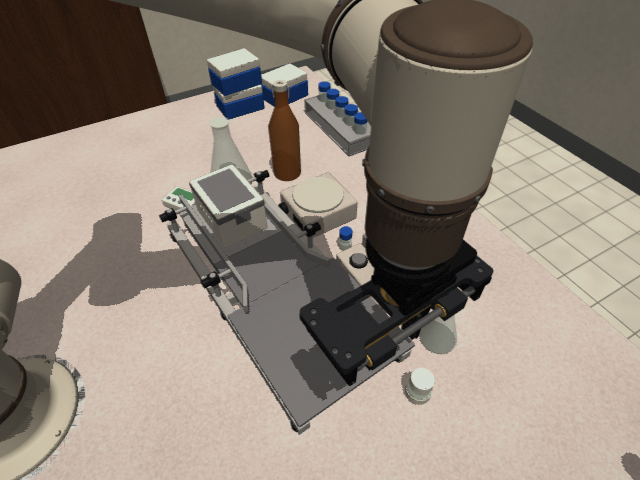

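Run:
```python
from h import *
P=imaging.camera_params("top");t=cv2.imread("pics/t9f.png")
zt=lambda x,y:(200+(x+.5)*.3-.5,215+(y+.5)*.3-.5)
q=np.array([onz(P,*zt(*a),.14)[:2] for a in[(77,238),(267,221),(277,361),(88,380)]])
print([tolane(p) for p in q],tolane(q.mean(0)))
print("box/mask",boxmeas(t,P,(215,290,275,333)))
for n,a,z in[("pan rear far",(302,200),.06),("pan rear near",(317,360),.06),("pan front far",(68,228),.06),("pan front near",(80,385),.06)]: print(n,tolane(onz(P,*zt(*a),z)))
s=r.sense();print(s["time_s"],s["wrist_force"])
```

```text
[array([0.1917, 0.0466]), array([0.0647, 0.0457]), array([ 0.0664, -0.0472]), array([ 0.192 , -0.0475])] [ 0.1287 -0.0006]
box/mask (((451.0987548828125, 177.61126708984375), (93.17424774169922, 126.7384262084961), 4.670312881469727), array([[399.5067, 236.9769],
       [409.826 , 110.6592],
       [502.6909, 118.2457],
       [492.3715, 244.5633]], dtype=float32))
pan rear far [0.0441 0.0583]
pan rear near [ 0.0438 -0.0568]
pan front far [0.2136 0.0543]
pan front near [ 0.214 -0.058]
15.9 [-0.6855  0.1216  0.5966]
```

The box centre is at station x = 128.7 mm. The pan measures 44 to 214, so its centre is at 129. The box is 0.6 mm off the middle line and square to within about 0.3°. The other things stand where they were, and the hand is clear, so I'll hand in.

```bash
python3 -c "
from station import r
print(r.finish_job())"
```

```text
the job is handed in; nothing more can be done
None
```

I pressed the zero key fully down while the pan was empty. Then I pushed the box from behind with both fingers, straight down the lane and onto the pan, and took the hand away. I handed the job in at about 16 s.

**Zero key:** the fingertips held it at z = 36.2 mm with about 10 N. That is its full 5 mm travel, against a stop, since the spring alone gives about 5 N. I never went near the on/off key.

**Box position:** the last top view puts the box centre 128.7 mm along the lane and the pan centre at 129 mm. The box is 0.6 mm off the middle line and square to within about 0.3°. It stands wholly on the pan, about 20 mm from each end.

**Rails and other things:** the hand stayed within about 2 mm of the middle line the whole way. The views showed a gap to the far rail during the push and to both rails at the end. The force readings between moves were 1–2 N or less, at noise level. In the last views the other things appear where they stood, though I did not measure them. The arm partly covers flask_b in those views and hides the on/off key in the last side view.

**Checks that disagreed:**
- **Side camera:** heights from the side and top cameras together read 7–10 mm low on the box lid and keys. I used the top and wrist views instead, which agreed with each other to about 3 mm (1 mm on the keys).
- **Lane direction:** estimates ranged from 94.4° to 95.0°, and I used 94.7°.

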